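Hold a spring-tipped gauge square on the marked spot of a tilted workpiece

TASK

Lift the spring-tipped gauge out of its wooden stand, bring its tip down through the gap between the two clamp bars on the tilted plate without bumping the bars, and hold the tip on the red spot of the brass workpiece, with the gauge square to the tilted plate. Press only lightly, so that the brass plunger goes in about half of its 12 mm travel, and finish while still holding the gauge steady there. Do not shift the tilted plate, the jar, the bottle or the loupe.

Things in the scene. Friction and masses are not known exactly. Their poses are not given: they have to be found in the camera images.
- gauge: Loose pen-like gauge, 0.1 kg, 130 mm long, round, upright in the stand. Origin at its extended tip, z up along its axis. Above the tip: brass plunger 5 mm diameter to 14 mm; steel nose; 16 mm steel barrel from 24 to 58 mm; 26 mm collar from 58 to 62 mm (rests on the stand); blue grip 18 mm diameter from 62 to 122 mm; black cap to 130 mm.
- gauge_grip (a point): Middle of the blue grip, 94 mm above the extended tip on the gauge's axis; 100 mm above the bench while the gauge is in the stand.
- plunger (a joint): How far the brass plunger is pushed into the gauge: 0 extended, 0.012 fully in. A spring pushes it out with about 1 N at 0 and 300 N/m more (about 2.8 N at 0.006).
- gauge_tip (a point): The rounded tip of the plunger; it moves with the plunger.
- stand: Fixed wooden block 60 x 60 mm, 64 mm high, origin at the centre of its underside on the bench, with a vertical 20 mm bore right through its centre, in which the gauge's barrel stands. On its left (+y), near x 0.35 to 0.7, y -0.05 to 0.35, stands a fixed wooden rack of leather rolls about 0.3 m high: pass over it and keep the gripper clear of it.
- spot (a point): Centre of the red spot (10 mm diameter) on the upper face of the brass workpiece (80 x 62 x 4 mm) on the tilted plate. z is the outward normal of the plate, x runs up the slope (away from the robot), y across the slope, level.
- angle_base: Fixed grey base 140 (x) x 110 mm of the tilting plate, origin at the centre of its underside, x away from the robot; slotted side arms reach 85 mm above the bench. It carries a steel plate 125 x 88 x 10 mm hinged at the low edge, nearest the robot (axis along y at x = -60 mm, z = 28 mm), with the brass workpiece and the clamp bars on it.
- tilt_plate (a joint): Slope of the stiffly locked steel plate, rad: 0 level, grows as the far edge rises; between 0.15 and 0.45 at the start.
- gap (a point): Middle of the gap between the two dark steel clamp bars, level with their tops, 20 mm above the spot along the plate's normal; axes as the spot's. The bars lie on the brass on either side of the spot and run up the slope: each 96 mm long, 12 mm wide, 20 mm high (screw heads 4 mm more at their ends), with a gap 32 mm wide between them.
- rivet_jar: Loose jar of rivets with a dark lid, 58 mm diameter, 64 mm high, origin at the centre of its underside. A bystander.
- flux_bottle: Loose brown bottle with a black cap, 47 mm diameter, 116 mm high, origin at the centre of its underside. A bystander.
- loupe: Loose black folding loupe with a light cover, 31 x 70 x 20 mm, origin at the centre of its underside. A bystander.
Things that resemble listed ones, but are neither listed nor needed, are in the scene too. Leave any pink or turquoise look-alike of the stand alone.

How it is judged:
By the outcome, as a careful person would: the job done as asked, in the order asked, and still so for the second after the job is handed in, while the arm keeps its last pose, push and grip.
It also fails if it takes over 51 s, if anything falls off the work surface, if the arm or the gripper's body presses on something with over 40 N, if the wrist force passes 120 N, or if a joint passes its speed limit or range.

ROBOT

A 7-joint arm with a two-finger parallel gripper is mounted at the origin on the work surface; the furniture and walls round the work are solid. World frame = base frame: x ahead of the robot, y to its left, z up, the work surface at z = 0. Lengths are in mm, angles in rad, forces in N, time in s.
With the tool pointing down it reaches from about 400 to 850 mm from the base axis. Payload 4.4 kg.
Tool frame: the origin (TCP) lies on the centre line of the jaws, within the pads' length; the fingertips stand 11 mm ahead of it and the grasp point (between the pads) lies 8 mm behind it; x points along the fingers, z is the direction in which the jaws open and shut, and the axes are right-handed (so a half turn about x gives the same grasp; the last joint's range is limited). The gripper opens to 94 mm and grips with 3 to 60 N. Pads are 16 mm wide; open, the fingers measure 119 mm over their backs; the gripper's body (75 mm by 177 mm) begins 78 mm behind the grasp point.
Start: joints at [-1.198, 0.628, 0.038, 1.517, -0.027, 0.996, -0.02], TCP at [276.133, 588.446, 216.478] pointing down, gripper open.
Joint ranges: [-3.06, 3.06], [-0.37, 2.12], [-1.25, 1.32], [0.18, 2.47], [-1.1, 4.24], [0.23, 1.98], [-2.94, 2.94]. Speed limits (rad/s): [2.57, 2.57, 3.14, 3.14, 3.14, 3.14, 3.14].

INTERFACE

Orientations are given as a unit quaternion [x, y, z, w].
In Python, from rig import arm gives the robot as it stands.
- The arm moves only by the tool move_arm, never from a script. Its argument "deltas" is a list of rows, each a list of 6 numbers: the shift along the tool's x, y, z in mm, then the turn, a rotation vector about the tool's x, y, z in rad. In form: [[tx, ty, tz, rx, ry, rz], ...]. A call has 1 to 8 rows; each row shifts and turns the commanded pose from where the row before left it, along the tool's axes as they then stand; what a row does not reach is not made up. A row lasts 1/10 s, in which the tool goes at most 50 mm and 8.59 degrees, less where a joint would pass 70% of its speed; a pose out of reach is approached as far as the arm can. A call with a gripper value outside its range is refused whole. "hand" is the closure, from -1 (fully open) to 1 (shut), so that 0 is half open, set as the call begins (left out, the last holds). The fingers move at their own pace and stop on an object; the grip force is fixed at half the most. Time passes only in rows, so rows that do not move let the fingers close. It gives the time, the measured TCP pose, the force and the opening at its end, in the units of the state.
- arm.observe(): the state, without advancing time (a new reading comes with each control period).
- arm.read_camera(name): name is "scene" or "top" or "wrist"; returns a dict with "color" (384x512x3 uint8, blue, green, red), "K" (3x3 intrinsics, pixels), "pose" (4x4, takes a point from camera to world coordinates). Camera axes: x right, y up, looking along -z (the intrinsics and any distortion apply to the point x, -y, -z); pixel columns grow to the right and rows downward; lengths in mm; the calibration is good to about 2 mm. A picture is of the moment at which its call begins. There is no depth.
- arm.job_done(): hands the job in, once; it reports no verdict.
The state is a dict: "time": time; "qpos": joint angles; "joint_velocities": joint speeds; "tau": joint torques, N m; "tcp_pos": TCP position; "tool_rot": TCP orientation; "wrist_force": force on the tool from outside, world axes, zero at the start; "wrist_torque": the same for the moment, N m; "grip_width": finger opening in mm.
Only numpy, scipy, OpenCV 4.12 (cv2) and the standard library are available. Lean on these libraries where they do the work, as an engineer would, in place of code of your own. Each camera call takes 0.05 s, during which the arm holds its last target.

## Working session

There is one attempt and no reset: what is moved stays moved. The work goes in short steps, Python scripts to look and compute and a tool call to move; the robot and the scene stay as the last step left them, time stands still between calls to the robot, and variables do not carry over. Pictures are saved under pics/ and viewed, and the job is handed in when it is done.

Besides the shell and the picture viewer there is one more tool, called after "Emit:" as name([rows], argument=value, ...), one row to a line, values as JSON. move_arm: Moves the arm, as the interface text tells. Its arguments: {"type":"object","properties":{"deltas":{"type":"array","items":{"type":"array","items":{"type":"number"}}},"hand":{"type":"number"}},"required":["deltas"]}

```bash
mkdir -p pics; ls; python3 - <<'E'
from rig import arm
import cv2
s=arm.observe();print(s)
for n in ["scene","top","wrist"]:
    d=arm.read_camera(n);cv2.imwrite(f"pics/{n}0.png",d["color"]);print(n,d["K"],d["pose"],[k for k in d])
    import pickle;pickle.dump(d,open(f"pics/{n}0.pkl","wb"))
E
```

```text
pics
{'time': 0.0, 'qpos': array([-1.19780733,  0.62930593,  0.03845474,  1.51832229, -0.02697511,
        0.99628261, -0.02002239]), 'joint_velocities': array([-0.00170265,  0.00119128,  0.00033087, -0.00107939, -0.0014175 ,
        0.00053144, -0.00080347]), 'tau': array([ 1.50143828e-04, -5.49728644e+01,  1.14389677e+00, -1.86633664e+01,
       -5.21527778e-02,  2.33568787e-02,  1.57181571e-04]), 'tcp_pos': array([275.87277926, 587.87168138, 215.59500094]), 'tool_rot': array([-0.37954555,  0.59736487,  0.37883404,  0.59630961]), 'wrist_force': array([ 0.20334335, -0.52711515, -0.04098454]), 'wrist_torque': array([ 0.00342392, -0.01028125,  0.06312718]), 'grip_width': 93.87945648621078}
scene [[409.93788738   0.         259.37222769]
 [  0.         409.93788738 190.66622246]
 [  0.           0.           1.        ]] [[ 7.77417416e-01  2.70424619e-01 -5.67884395e-01  1.83876350e+01]
 [-6.28978898e-01  3.38223077e-01 -6.99993355e-01 -8.78753617e+02]
 [ 2.77617080e-03  9.01374326e-01  4.33031889e-01  4.67254408e+02]
 [ 0.00000000e+00  0.00000000e+00  0.00000000e+00  1.00000000e+00]] 
[... 170 characters left out ...]
2  9.96777333e-01 -7.89344202e-02  4.45943961e+02]
 [-9.99276399e-01  1.70229085e-02  3.40132058e-02 -2.66981093e+02]
 [ 3.52472860e-02  7.83911328e-02  9.96299382e-01  9.42625777e+02]
 [ 0.00000000e+00  0.00000000e+00  0.00000000e+00  1.00000000e+00]] ['color', 'K', 'pose']
wrist [[345.52069833   0.         252.62004625]
 [  0.         345.52069833 189.42631481]
 [  0.           0.           1.        ]] [[ 4.25914157e-01 -8.75999247e-01 -2.26323773e-01  2.09156535e+02]
 [ 9.04759834e-01  4.11652199e-01  1.09325703e-01  6.18463822e+02]
 [-2.60255475e-03 -2.51332024e-01  9.67897433e-01  3.83973314e+02]
 [ 0.00000000e+00  0.00000000e+00  0.00000000e+00  1.00000000e+00]] ['color', 'K', 'pose']
```

View pics/scene0.png

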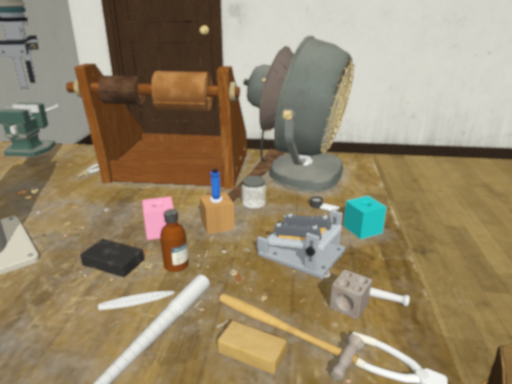

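View pics/top0.png

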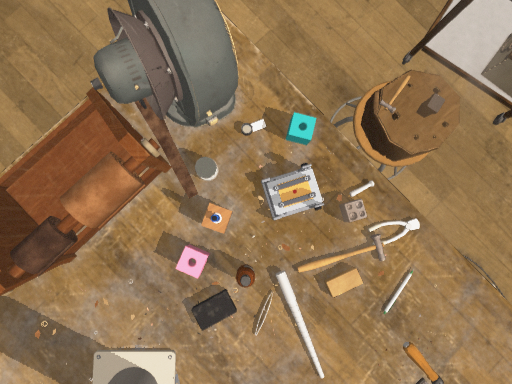

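View pics/wrist0.png

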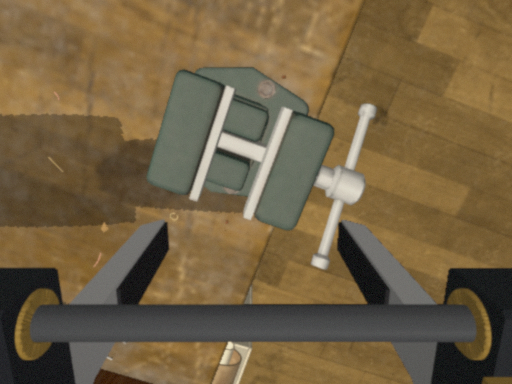

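```bash
cat > h.py <<'E'
import numpy as np,cv2,pickle
from scipy.spatial.transform import Rotation as R
def ray(d,u,v):
    K=d["K"];p=d["pose"]
    c=np.array([(u-K[0,2])/K[0,0],-(v-K[1,2])/K[1,1],-1.0])
    return p[:3,3],p[:3,:3]@c
def onz(d,u,v,z):
    o,r=ray(d,u,v);return o+r*(z-o[2])/r[2]
def proj(d,P):
    p=d["pose"];c=p[:3,:3].T@(np.asarray(P,float)-p[:3,3]);K=d["K"]
    return np.array([K[0,2]+K[0,0]*c[0]/-c[2],K[1,2]+K[1,1]*-c[1]/-c[2]])
def onplane(d,u,v,p0,n):
    o,r=ray(d,u,v);return o+r*(np.dot(p0-o,n)/np.dot(r,n))
def tri(obs):
    A=np.zeros((3,3));b=np.zeros(3)
    for d,u,v in obs:
        o,r=ray(d,u,v);r=r/np.linalg.norm(r);M=np.eye(3)-np.outer(r,r);A+=M;b+=M@o
    x=np.linalg.solve(A,b)
    return x,[np.round(proj(d,x)-[u,v],1) for d,u,v in obs]
def load(n): return pickle.load(open(f"pics/{n}.pkl","rb"))
def snap(name,tag):
    from rig import arm
    d=arm.read_camera(name);pickle.dump(d,open(f"pics/{name}{tag}.pkl","wb"));cv2.imwrite(f"pics/{name}{tag}.png",d["color"]);return d
def crop(d,x0,y0,x1,y1,k,fn): cv2.imwrite(fn,cv2.resize(d["color"][y0:y1,x0:x1],None,fx=k,fy=k,interpolation=cv2.INTER_CUBIC))
E
python3 - <<'E'
from h import *
t=load("top0");s=load("scene0")
for n,u,v,z in [("gauge",215,218,136),("stand",216,218,64),("jar",206,168,64),("bottle",246,272,116),("spot",295,191,60),("rackR",165,165,0),("rackT",95,95,0),("rackroll",100,190,280)]:
    print(n,np.round(onz(t,u,v,z)))
crop(t,160,130,340,300,4,"pics/t0c.png"); crop(s,130,140,370,290,3.3,"pics/s0c.png")
from rig import arm
print(R.from_quat(arm.observe()["tool_rot"]).as_matrix().round(2))
E
```

```text
gauge [ 445. -207.  136.]
stand [ 445. -205.   64.]
jar [ 570. -177.   64.]
bottle [ 321. -281.  116.]
spot [ 516. -403.   60.]
rackR [585. -60.   0.]
rackT [773. 135.   0.]
rackroll [494.  -2. 280.]
[[-0.   -0.91  0.42]
 [-0.    0.42  0.91]
 [-1.   -0.   -0.  ]]
```

View pics/t0c.png

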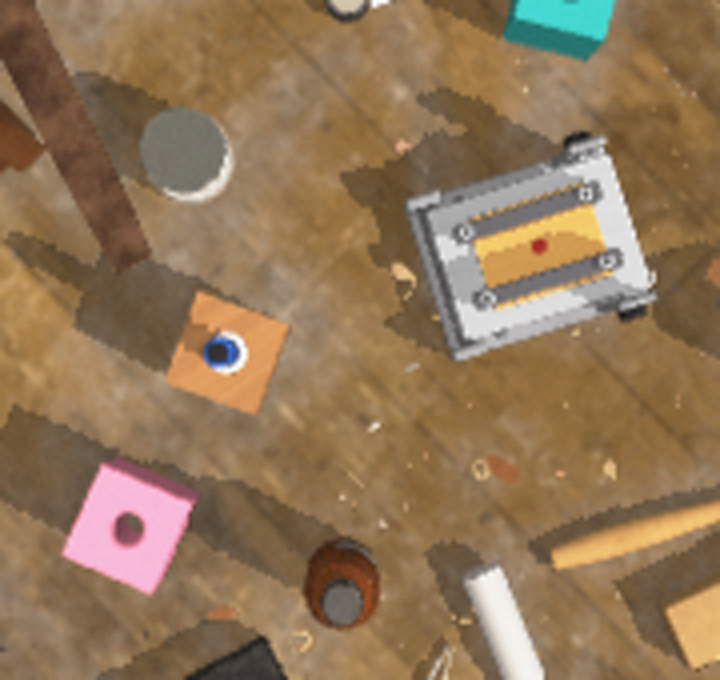

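View pics/s0c.png

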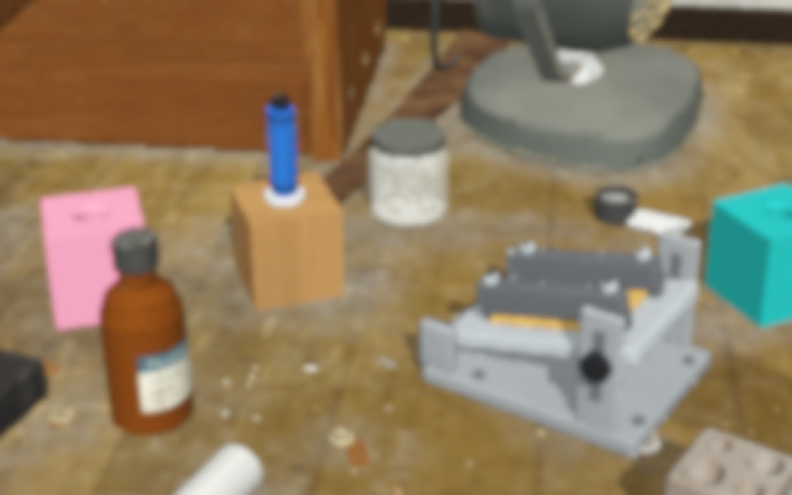

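```bash
python3 - <<'E'
from h import *
t=load("top0");s=load("scene0")
print(tri([(t,214.5,218.2),(s,215.2,170.3)]))
def m(d,lo,hi,box):
    x0,y0,x1,y1=box;h=cv2.cvtColor(d["color"],cv2.COLOR_BGR2HSV)[y0:y1,x0:x1]
    k=cv2.inRange(h,lo,hi);c=cv2.connectedComponentsWithStats(k)
    i=1+np.argmax(c[2][1:,4]);return c[3][i]+[x0,y0],c[2][i]+[x0,y0,0,0,0]
r=m(t,(0,150,80),(8,255,255),(275,170,315,210));print(r)
print(np.round(onz(t,*r[0],60),1))
print(m(s,(105,120,60),(130,255,255),(190,150,240,230)))
# collar centre
print(tri([(t,160+226/4,130+353/4),(s,130+285/3.3,140+193/3.3)]))
# direction of bars (screws) in top at z~80
for a in [(465,232),(587,192),(485,299),(610,260)]: print(np.round(onz(t,160+a[0]/4,130+a[1]/4,75)))
E
```

```text
(array([ 444.51472247, -206.32381955,  134.32326693]), [array([ 0.1, -0.1]), array([-0.1, -0. ])])
(array([294.2, 191. ]), array([293, 190,   4,   3,  10]))
[ 515.9 -400.8   60. ]
(array([215.04918033, 184.36065574]), array([211, 172,   9,  27, 183]))
(array([ 444.2374086 , -206.25495629,   68.41862538]), [array([ 0. , -0.1]), array([-0.1,  0. ])])
[ 521. -353.   75.]
[ 548. -430.   75.]
[ 480. -366.   75.]
[ 505. -444.   75.]
```

Emit:
move_arm([
  [-30,0,-5,0,0,0],
  [-45,0,-18,0,0,0],
  [-45,0,-18,0,0,0],
  [-45,0,-18,0,0,0],
  [-40,0,-18,0,0,0],
], hand=-1)

```text
time: 0.65
tcp_pos: [243.1, 518.0, 423.6]
tool_rot: [-0.379, 0.597, 0.379, 0.597]
wrist_force: [-0.3, 0.2, 0.1]
grip_width: 94.1
```

Emit:
move_arm([
  [0,-44.5,-5,0.0785,0,0],
  [0,-44.5,-5,0.0785,0,0],
  [0,-44,-5,0.0785,0,0],
  [0,-44,-5,0.0785,0,0],
  [0,-43.5,-5,0.0785,0,0],
  [0,-43,-5,0.0785,0,0],
  [0,-43,-5,0.0785,0,0],
  [0,-42.5,-5,0.0785,0,0],
])

```text
time: 1.45
tcp_pos: [478.7, 263.3, 421.1]
tool_rot: [-0.175, 0.685, 0.175, 0.685]
wrist_force: [1.0, -0.2, -0.2]
grip_width: 94.0
```

Emit:
move_arm([
  [0,-42.5,-5,0.0785,0,0],
  [0,-42,-5,0.0785,0,0],
  [0,-42,-5,0.0785,0,0],
  [0,-42,-5,0.0785,0,0],
  [0,-41.5,-5,0.0785,0,0],
  [0,-41,-5,0.0785,0,0],
])

```text
time: 2.05
tcp_pos: [525.2, 17.2, 421.1]
tool_rot: [-0.011, 0.707, 0.01, 0.707]
wrist_force: [0.8, 0.2, -0.5]
grip_width: 94.0
```

Emit:
move_arm([
  [0,-41,-7.5,0.078,0,0],
  [0,-40.5,-7.5,0.078,0,0],
  [0,-40,-7.5,0.078,0,0],
  [0,-39.5,-7.5,0.078,0,0],
  [15,-39,-7.5,0.078,0,0],
  [20,-38.5,-7.5,0.078,0,0],
  [30,0,0,0,0,0],
  [25,0,0,0,0,0],
])

```text
time: 2.85
tcp_pos: [442.6, -208.2, 330.4]
tool_rot: [0.154, 0.69, -0.154, 0.69]
wrist_force: [0.7, 0.6, 0.8]
grip_width: 94.0
```

```bash
cat > go.py <<'E'
from h import *
from rig import arm
def err(target,rotT=None):
    s=arm.observe();Rm=R.from_quat(s["tool_rot"])
    print("t",round(s["time"],2),"tcp",s["tcp_pos"].round(1),"F",s["wrist_force"].round(2),"w",round(s["grip_width"],1))
    print("tool axes (cols)\n",Rm.as_matrix().round(4))
    print("shift tool",Rm.inv().apply(np.array(target)-s["tcp_pos"]).round(1))
    if rotT is not None: print("turn",(Rm.inv()*R.from_matrix(rotT)).as_rotvec().round(4))
E
python3 - <<'E'
from go import *
d=snap("wrist","1");print(d["pose"].round(2))
err([444.4,-206.3,108])
for z in (136,68): print(proj(d,[444.4,-206.3,z]))
E
```

```text
[[ 9.1000e-01  4.1000e-01  1.1000e-01  4.7286e+02]
 [-4.3000e-01  8.8000e-01  2.3000e-01 -1.4289e+02]
 [-0.0000e+00 -2.5000e-01  9.7000e-01  4.9877e+02]
 [ 0.0000e+00  0.0000e+00  0.0000e+00  1.0000e+00]]
t 2.9 tcp [ 441.  -206.2  326.9] F [-1.85  2.03 -3.08] w 94.0
tool axes (cols)
 [[-6.700e-03  4.228e-01  9.062e-01]
 [ 2.700e-03  9.062e-01 -4.228e-01]
 [-1.000e+00 -4.000e-04 -7.300e-03]]
shift tool [218.8   1.5   4.7]
[254.03821428 166.53716076]
[253.86747281 156.33835312]
```

View pics/wrist1.png

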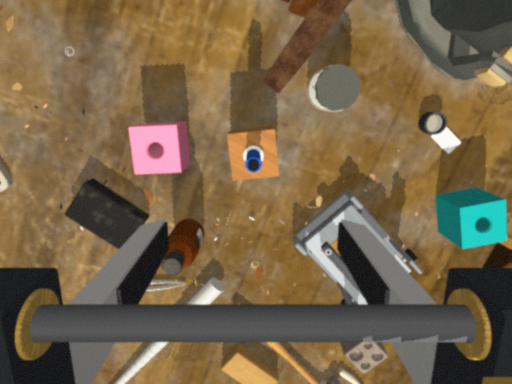

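```bash
python3 - <<'E'
from go import *
w=load("wrist1");t=load("top0");s=load("scene0")
crop(w,215,115,295,190,9,"pics/w1c.png")
E
```

```text
(no output)
```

View pics/w1c.png

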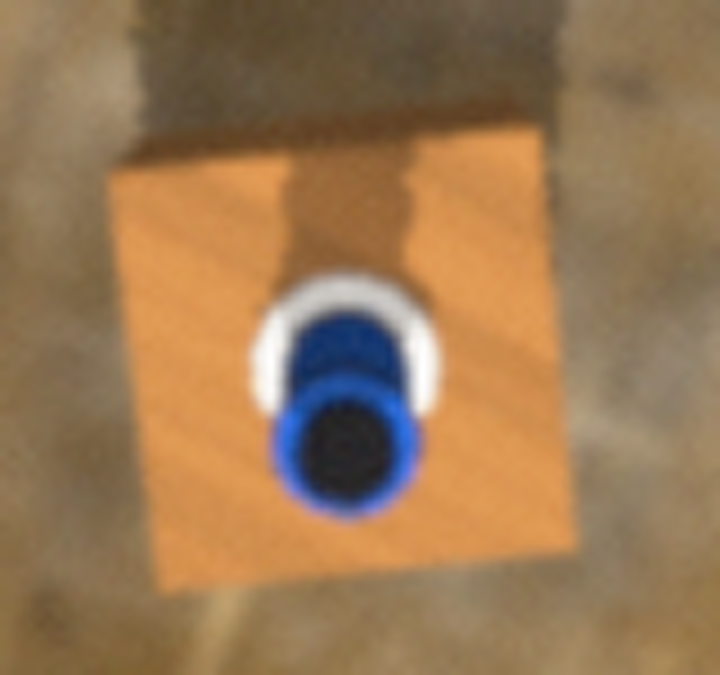

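```bash
python3 - <<'E'
from go import *
T=np.array([[0,.4228,.9062],[0,.9062,-.4228],[-1,0,0]])
err([444.5,-205.7,92],T)
E
```

```text
t 2.9 tcp [ 441.  -206.2  326.9] F [-1.85  2.03 -3.08] w 94.0
tool axes (cols)
 [[-6.700e-03  4.228e-01  9.062e-01]
 [ 2.700e-03  9.062e-01 -4.228e-01]
 [-1.000e+00 -4.000e-04 -7.300e-03]]
shift tool [234.8   2.1   4.7]
turn [ 0.     -0.0073  0.0004]
```

Emit:
move_arm([
  [25,1,2,0,0,0],
  [40,0,0,0,0,0],
  [35,0,0,0,0,0],
  [20,0,0,0,0,0],
  [0,0,0,0,0,0],
  [0,0,0,0,0,0],
])

```text
time: 3.5
tcp_pos: [446.5, -207.4, 212.2]
tool_rot: [0.152, 0.69, -0.153, 0.691]
wrist_force: [-0.1, -0.1, 0.2]
grip_width: 94.3
```

```bash
python3 - <<'E'
from go import *
T=np.array([[0,.4228,.9062],[0,.9062,-.4228],[-1,0,0]])
d=snap("wrist","2")
err([444.5,-205.7,92],T)
print(proj(d,[444.5,-205.7,136]),proj(d,[444.5,-205.7,68]))
crop(d,100,0,400,240,2.6,"pics/w2c.png")
E
```

```text
t 3.55 tcp [ 446.9 -207.6  212.7] F [-0.64 -0.41  0.57] w 93.9
tool axes (cols)
 [[ 1.800e-03  4.212e-01  9.069e-01]
 [-8.000e-04  9.069e-01 -4.212e-01]
 [-1.000e+00  1.000e-04  2.000e-03]]
shift tool [120.7   0.7  -3.3]
turn [ 0.0017  0.002  -0.0001]
[249.96014194 199.20010552] [250.52661954 178.63513368]
```

View pics/w2c.png

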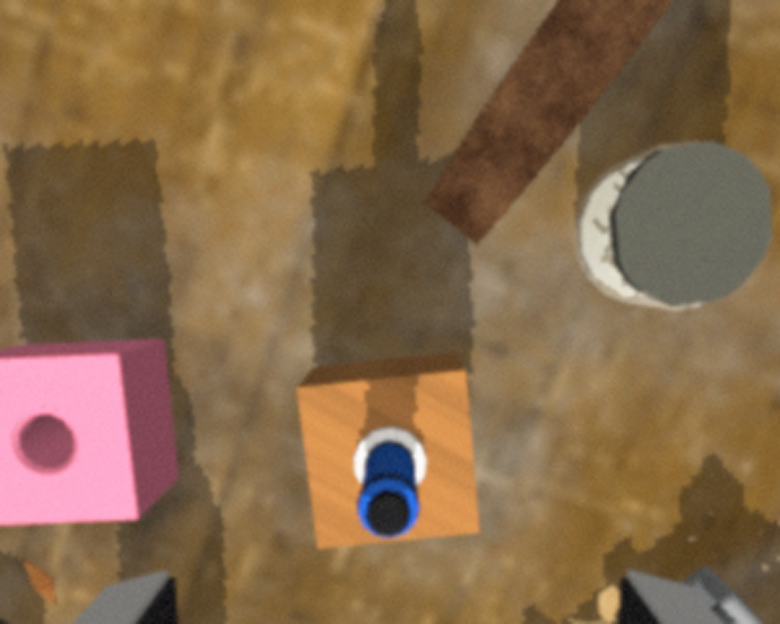

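Emit:
move_arm([
  [20,1.5,-2.9,0.0,0.002,0],
  [35,0,0,0,0,0],
  [35,0,0,0,0,0],
  [20,0,0,0,0,0],
  [10,0,0,0,0,0],
  [0,0,0,0,0,0],
])

```text
time: 4.15
tcp_pos: [444.3, -204.6, 91.6]
tool_rot: [0.153, 0.691, -0.152, 0.69]
wrist_force: [0.0, 0.3, 0.2]
grip_width: 94.0
```

```bash
python3 - <<'E'
from go import *
T=np.array([[0,.4228,.9062],[0,.9062,-.4228],[-1,0,0]])
d=snap("wrist","3")
err([444.9,-205.0,92],T)
crop(d,100,80,420,320,2.5,"pics/w3c.png")
E
```

```text
t 4.2 tcp [ 444.7 -204.9   92.3] F [-0.16  0.1   0.09] w 93.7
tool axes (cols)
 [[-3.000e-04  4.214e-01  9.069e-01]
 [ 4.000e-04  9.069e-01 -4.214e-01]
 [-1.000e+00  2.000e-04 -4.000e-04]]
shift tool [0.3 0.  0.2]
turn [ 0.0015 -0.0004 -0.0002]
```

View pics/w3c.png

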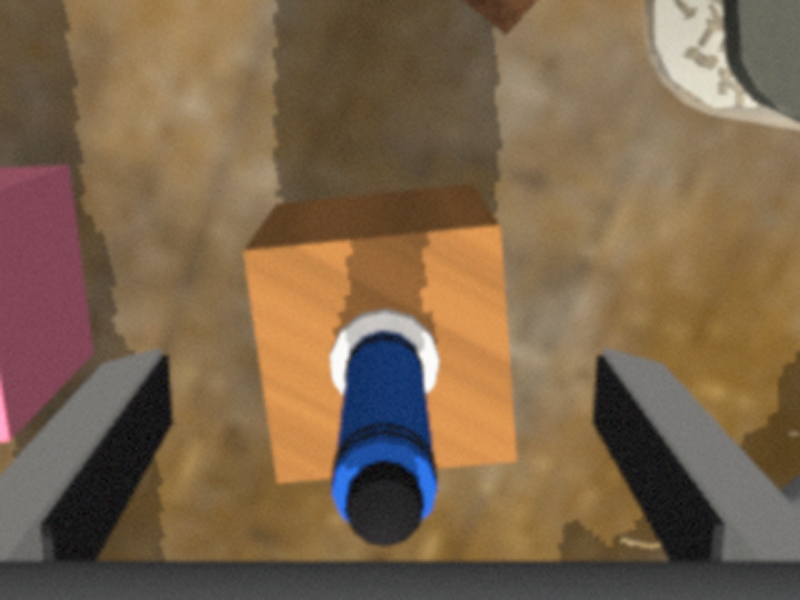

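Emit:
move_arm([
  [0,0,0,0,0,0],
  [0,0,0,0,0,0],
  [0,0,0,0,0,0],
  [0,0,0,0,0,0],
  [0,0,0,0,0,0],
  [0,0,0,0,0,0],
], hand=1)

```text
time: 4.8
tcp_pos: [443.8, -204.5, 91.5]
tool_rot: [0.153, 0.691, -0.152, 0.69]
wrist_force: [0.2, -0.6, -0.2]
grip_width: 49.3
```

Emit:
move_arm([
  [0,0,0,0,0,0],
  [0,0,0,0,0,0],
  [0,0,0,0,0,0],
])

```text
time: 5.1
tcp_pos: [443.8, -204.5, 91.4]
tool_rot: [0.153, 0.691, -0.152, 0.69]
wrist_force: [-0.5, -0.1, -0.2]
grip_width: 25.2
```

```bash
python3 - <<'E'
from go import *
d=snap("wrist","4")
err([444.9,-205.0,92])
crop(d,100,80,420,320,2.5,"pics/w4c.png")
E
```

```text
t 5.15 tcp [ 443.8 -204.5   91.4] F [-0.23  0.24  1.42] w 21.6
tool axes (cols)
 [[-1.900e-03  4.214e-01  9.069e-01]
 [ 9.000e-04  9.069e-01 -4.214e-01]
 [-1.000e+00  0.000e+00 -2.200e-03]]
shift tool [-0.6 -0.   1.2]
```

View pics/w4c.png

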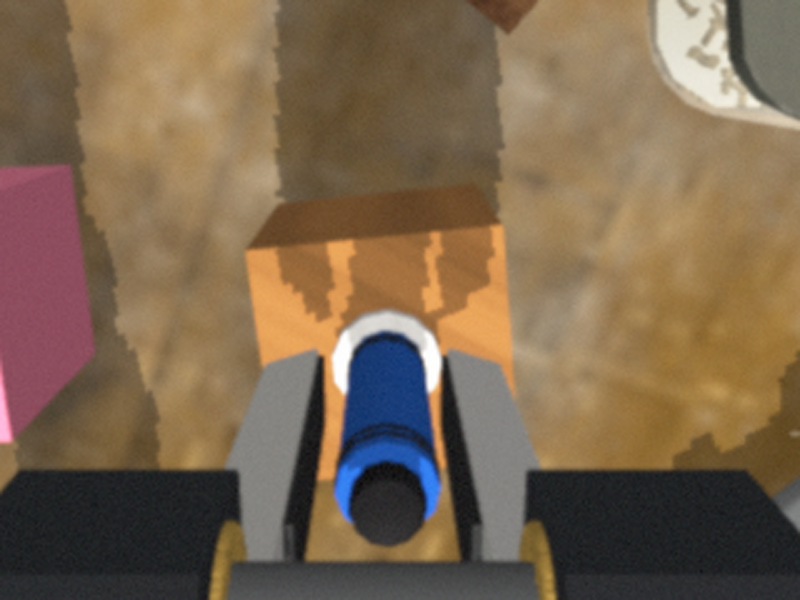

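Emit:
move_arm([
  [0,0,0,0,0,0],
  [0,0,0,0,0,0],
  [0,0,0,0,0,0],
])

```text
time: 5.45
tcp_pos: [443.9, -204.6, 91.4]
tool_rot: [0.153, 0.691, -0.152, 0.69]
wrist_force: [0.1, 0.2, -0.1]
grip_width: 17.6
```

Emit:
move_arm([
  [-10,0,0,0,0,0],
  [-25,0,0,0,0,0],
  [-35,0,0,0,0,0],
  [-40,0,0,0,0,0],
  [-40,0,0,0,0,0],
  [-30,0,0,0,0,0],
  [-15,0,0,0,0,0],
  [0,0,0,0,0,0],
])

```text
time: 6.25
tcp_pos: [445.0, -205.2, 288.9]
tool_rot: [0.153, 0.69, -0.152, 0.691]
wrist_force: [0.0, 0.2, -1.8]
grip_width: 17.6
```

```bash
python3 - <<'E'
from go import *
for n in ("wrist","scene","top"):
    snap(n,"5")
d=load("wrist5");s=load("scene5");t=load("top5")
err([444.9,-205.0,92])
crop(s,130,100,370,290,3.3,"pics/s5c.png");crop(t,240,140,350,240,7,"pics/t5c.png")
E
```

```text
t 6.4 tcp [ 443.4 -204.1  285.7] F [ 0.08 -0.47 -0.99] w 17.8
tool axes (cols)
 [[-3.500e-03  4.214e-01  9.069e-01]
 [ 1.800e-03  9.069e-01 -4.214e-01]
 [-1.000e+00  1.000e-04 -4.000e-03]]
shift tool [193.7  -0.2   2.5]
```

View pics/wrist5.png

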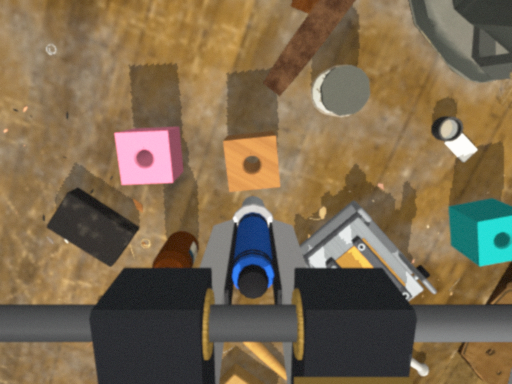

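View pics/s5c.png

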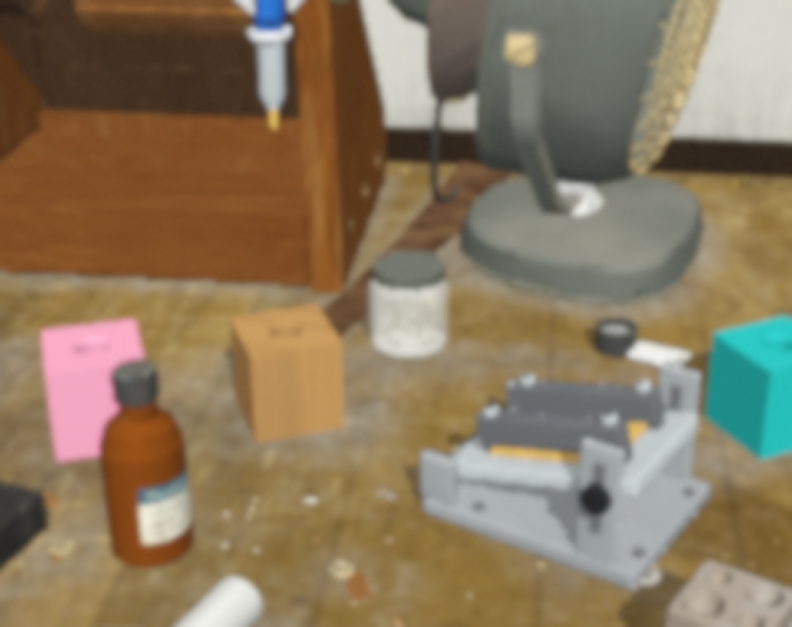

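View pics/t5c.png

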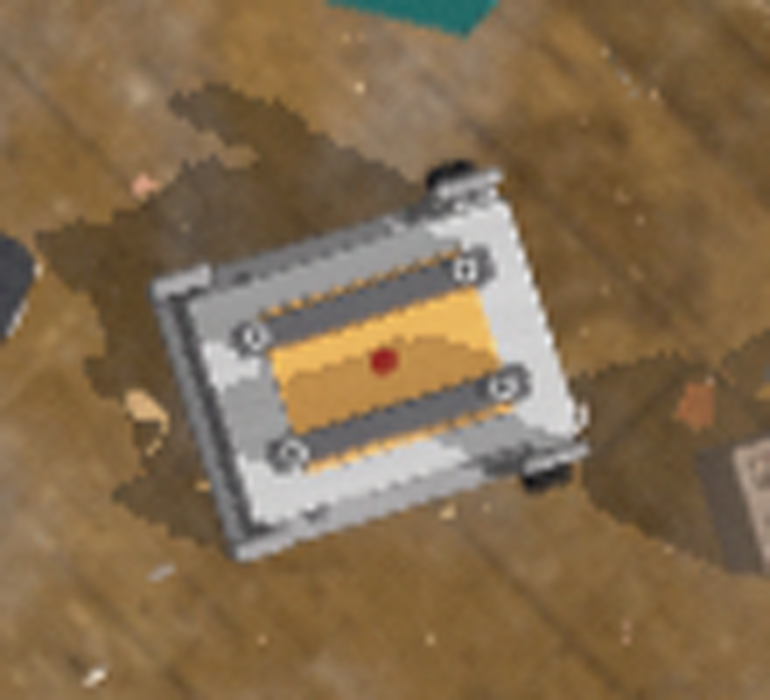

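Emit:
move_arm([
  [0,-20,15,0,0,0],
  [0,-35,28,0,0,0],
  [0,-35,28,0,0,0],
  [0,-35,28,0,0,0],
  [0,-35,26,0,0,0],
  [0,-20,16,0,0,0],
  [0,-9,9,0,0,0],
  [0,0,0,0,0,0],
])

```text
time: 7.2
tcp_pos: [499.2, -440.9, 283.5]
tool_rot: [0.154, 0.692, -0.153, 0.688]
wrist_force: [-0.3, -0.1, -2.1]
grip_width: 17.5
```

Emit:
move_arm([
  [0,0,0,0,0,0],
  [0,0,0,0,0,0],
])

```text
time: 7.4
tcp_pos: [500.5, -437.8, 285.5]
tool_rot: [0.153, 0.692, -0.152, 0.689]
wrist_force: [0.2, -0.3, -1.3]
grip_width: 17.7
```

```bash
python3 - <<'E'
from go import *
d=snap("wrist","6")
err([444.9,-205.0,92])
crop(d,120,20,420,240,2.6,"pics/w6c.png")
E
```

```text
t 7.45 tcp [ 500.7 -437.9  285.8] F [-0.06  0.32  0.06] w 17.7
tool axes (cols)
 [[-0.0022  0.4205  0.9073]
 [ 0.0022  0.9073 -0.4204]
 [-1.      0.0011 -0.0029]]
shift tool [ 194.5  187.6 -147.9]
```

View pics/w6c.png

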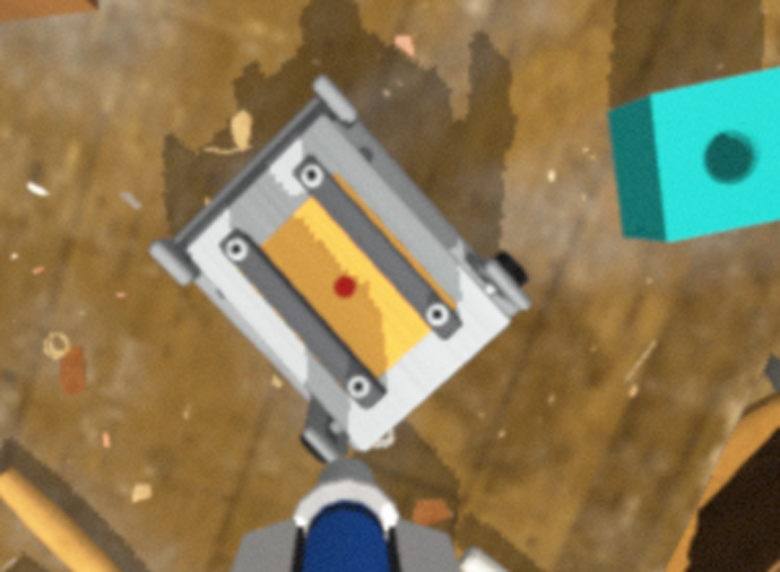

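```bash
cat > plate.py <<'E'
from h import *
t=load("top5");w=load("wrist6");s=load("scene0")
T=lambda a:(t,(a[0]+.5)/7-.5+240,(a[1]+.5)/7-.5+140)
W=lambda a:(w,(a[0]+.5)/2.6-.5+120,(a[1]+.5)/2.6-.5+20)
S=lambda a:(s,(a[0]+.5)/3.3-.5+130,(a[1]+.5)/3.3-.5+140)
pts={"lf":((255,337),(311,175),(528,250)),"ln":((291,455),(236,248),(492,283)),"hf":((466,269),(437,314),(645,256)),"hn":((505,385),(358,386),(610,288))}
def plate(use):
    P={}
    for k,(a,b,c) in pts.items():
        o=[f(x) for f,x,n in ((T,a,"t"),(W,b,"w"),(S,c,"s")) if n in use]
        P[k],r=tri(o);print(use,k,P[k].round(1),[list(x) for x in r])
    u=(P["hf"]-P["lf"]+P["hn"]-P["ln"])/2;v=(P["lf"]-P["ln"]+P["hf"]-P["hn"])/2
    print("len",np.linalg.norm(u),"wid",np.linalg.norm(v),"slope",np.arctan2(u[2],np.hypot(*u[:2])),"yaw",np.arctan2(u[1],u[0]),"cross",np.arctan2(v[2],np.hypot(*v[:2])),"dot",u@v/np.linalg.norm(u)/np.linalg.norm(v))
    return P
if __name__=="__main__":
    for use in ("tws","tw","ts","ws"):
        P=plate(use);print(sum(P.values())/4)
    o=[T((384,360)),W((344,287))];print("spot",tri(o))
E
python3 plate.py
```

```text
tws lf [ 522.6 -354.1   63.7] [[np.float64(0.0), np.float64(0.2)], [np.float64(0.7), np.float64(-0.2)], [np.float64(-0.2), np.float64(-0.0)]]
tws ln [ 480.7 -367.7   62.1] [[np.float64(0.1), np.float64(0.1)], [np.float64(0.7), np.float64(0.0)], [np.float64(-0.4), np.float64(-0.1)]]
tws hf [ 546.5 -426.7   83. ] [[np.float64(-0.1), np.float64(0.2)], [np.float64(0.8), np.float64(0.1)], [np.float64(-0.2), np.float64(-0.0)]]
tws hn [ 504.6 -440.2   83.5] [[np.float64(-0.2), np.float64(0.5)], [np.float64(0.9), np.float64(-0.0)], [np.float64(0.2), np.float64(-0.1)]]
len 79.05153912727778 wid 44.03265436968055 slope 0.2599831105930558 yaw -1.252509257747396 cross 0.0120239660861142 dot 0.00811401293312708
[ 513.58766705 -397.17733805   73.08740795]
tw lf [ 522.4 -353.9   67.8] [[np.float64(0.1), np.float64(0.2)], [np.float64(0.2), np.float64(-0.4)]]
tw ln [ 480.5 -367.3   65.9] [[np.float64(0.1), np.float64(0.0)], [np.float64(0.0), np.float64(-0.2)]]
tw hf [ 545.1 -423.9   99.1] [[np.float64(-0.0), np.float64(-0.0)], [np.float64(-0.0), np.float64(0.0)]]
tw hn [ 504.8 -437.2   99.6] [[np.flo
[... 865 characters left out ...]
f [ 522.2 -354.3   63.9] [[np.float64(0.4), np.float64(0.2)], [np.float64(-0.2), np.float64(-0.0)]]
ws ln [ 480.5 -367.9   62.3] [[np.float64(0.7), np.float64(0.2)], [np.float64(-0.4), np.float64(-0.1)]]
ws hf [ 546.1 -426.7   83. ] [[np.float64(0.5), np.float64(0.2)], [np.float64(-0.3), np.float64(0.0)]]
ws hn [ 503.9 -440.    83.5] [[np.float64(0.3), np.float64(0.1)], [np.float64(-0.2), np.float64(0.0)]]
len 78.6525889377899 wid 44.09662449532195 slope 0.25903029411219863 yaw -1.2544642198449372 cross 0.013328705966679401 dot 0.008759568710825347
[ 513.18796848 -397.22539818   73.16501186]
spot (array([ 515.21491188, -401.05234777,   64.91090282]), [array([0.2, 0.1]), array([ 0.1, -0.5])])
```

```bash
cat > tgt.py <<'E'
from plate import *
def frame(th,yaw,p0s):
    uh=np.array([np.cos(yaw),np.sin(yaw),0]);u=uh*np.cos(th)+np.array([0,0,np.sin(th)])
    n=-uh*np.sin(th)+np.array([0,0,np.cos(th)]);v=np.cross(n,u);return u,v,n
def toolR(u,v,n,ref):
    x=-n;z=ref-(ref@x)*x;z/=np.linalg.norm(z);return np.column_stack([x,np.cross(z,x),z])
E
python3 - <<'E'
from tgt import *
from go import err
c=np.array([513.6,-397.2,73.1])
for th in (.24,.26,.28):
    u,v,n=frame(th,-1.2525,0);p0=c-24*n
    a=onplane(*T((384,360)),p0,n);b=onplane(*W((344,287)),p0,n)
    print(th,a.round(1),b.round(1),"in-plane",[(round((q-p0)@u,1),round((q-p0)@v,1)) for q in (a,b)])
th=.26;u,v,n=frame(th,-1.2525,0);p0=c-24*n
sp=(onplane(*T((384,360)),p0,n)+onplane(*W((344,287)),p0,n))/2;print(sp,n)
M=toolR(u,v,n,np.array([.907,-.42,0]))
err(sp+n*(102+90),M)
# grip tip check: observed vs predicted in scene5
s5=load("scene5")
tcp=np.array([443.4,-204.1,285.7]);
print("pred tip",proj(s5,tcp+102*np.array([-.0035,.0018,-1])),"obs",(274.5/3.3-.5+130,131/3.3-.5+100))
print("pred collar", proj(s5,tcp+(102-60)*np.array([-.0035,.0018,-1])),"obs",(270.5/3.3-.5+130,33/3.3-.5+100))
E
```

```text
0.24 [ 516.7 -402.9   49.9] [ 514.3 -402.6   49.7] in-plane [(np.float64(0.7), np.float64(1.2)), (np.float64(-0.3), np.float64(-1.0))]
0.26 [ 516.7 -402.9   50. ] [ 514.3 -402.6   49.7] in-plane [(np.float64(0.2), np.float64(1.2)), (np.float64(-0.8), np.float64(-1.0))]
0.28 [ 516.7 -402.9   50. ] [ 514.3 -402.6   49.7] in-plane [(np.float64(-0.3), np.float64(1.2)), (np.float64(-1.3), np.float64(-1.0))]
[ 515.49166345 -402.75209548   49.82557692] [-0.08045308  0.24416739  0.96638998]
t 7.45 tcp [ 500.7 -437.9  285.8] F [-0.06  0.32  0.06] w 17.7
tool axes (cols)
 [[-0.0022  0.4205  0.9073]
 [ 0.0022  0.9073 -0.4204]
 [-1.      0.0011 -0.0029]]
shift tool [ 50.7  74.1 -34.9]
turn [-0.017  -0.1789 -0.1925]
pred tip [212.75201815 147.77958979] obs (212.6818181818182, 139.1969696969697)
pred collar [211.46104037 119.03878824] obs (211.46969696969697, 109.5)
```

```bash
python3 - <<'E'
from tgt import *
from go import err
s5=load("scene5")
tcp=np.array([443.4,-204.1,285.7]);
print("pred tip",proj(s5,tcp+85.4*np.array([-.0035,.0018,-1])),"pred collar", proj(s5,tcp+(85.4-60)*np.array([-.0035,.0018,-1])))
sp=np.array([515.5,-402.75,49.8]);u,v,n=frame(.26,-1.2525,0)
M=toolR(u,v,n,np.array([.907,-.42,0]))
err(sp+n*(85.4+70),M)
E
```

```text
pred tip [212.4029297  140.00789763] pred collar [211.08914453 110.75933946]
t 7.45 tcp [ 500.7 -437.9  285.8] F [-0.06  0.32  0.06] w 17.7
tool axes (cols)
 [[-0.0022  0.4205  0.9073]
 [ 0.0022  0.9073 -0.4204]
 [-1.      0.0011 -0.0029]]
shift tool [ 86.   67.2 -28.3]
turn [-0.017  -0.1789 -0.1925]
```

Emit:
move_arm([
  [12,15,-6,0,0,0],
  [20,20,-8,0,0,0],
  [20,20,-8,0,0,0],
  [14,12,-6,-0.004,-0.035,-0.038],
  [0,0,0,-0.004,-0.048,-0.052],
  [0,0,0,-0.004,-0.048,-0.052],
  [0,0,0,-0.004,-0.048,-0.05],
  [0,0,0,0,0,0],
])

```text
time: 8.25
tcp_pos: [503.0, -362.5, 219.5]
tool_rot: [0.066, 0.64, -0.223, 0.732]
wrist_force: [-0.7, 0.5, -1.4]
grip_width: 17.6
```

Emit:
move_arm([
  [0,0,0,0,0,0],
  [0,0,0,0,0,0],
])

```text
time: 8.45
tcp_pos: [503.7, -367.3, 220.8]
tool_rot: [0.066, 0.639, -0.225, 0.732]
wrist_force: [0.2, 0.3, -0.2]
grip_width: 17.6
```

```bash
python3 - <<'E'
from tgt import *
from go import err
d=snap("wrist","7");s=snap("scene","7");t=snap("top","7")
sp=np.array([515.5,-402.75,49.8]);u,v,n=frame(.26,-1.2525,0)
M=toolR(u,v,n,np.array([.907,-.42,0]))
err(sp+n*(85.4+70),M)
crop(d,120,20,420,240,2.6,"pics/w7c.png");crop(s,240,130,360,220,6.5,"pics/s7c.png");crop(t,240,140,350,240,7,"pics/t7c.png")
E
```

```text
t 8.6 tcp [ 503.3 -367.6  220.5] F [ 0.17  0.33 -1.66] w 17.5
tool axes (cols)
 [[ 0.0808  0.4154  0.906 ]
 [-0.2454  0.8893 -0.3859]
 [-0.966  -0.1912  0.1739]]
shift tool [19.1  6.3 -4.9]
turn [-0.0032  0.0009  0.001 ]
```

View pics/w7c.png

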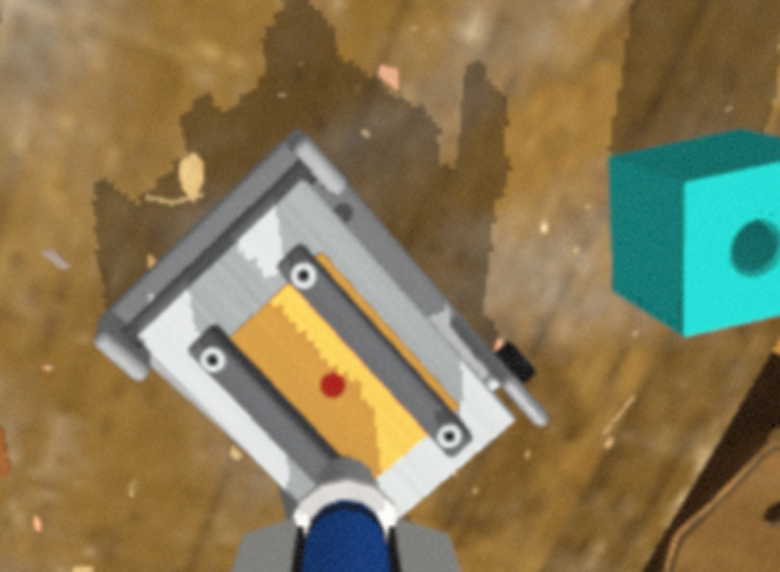

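View pics/s7c.png

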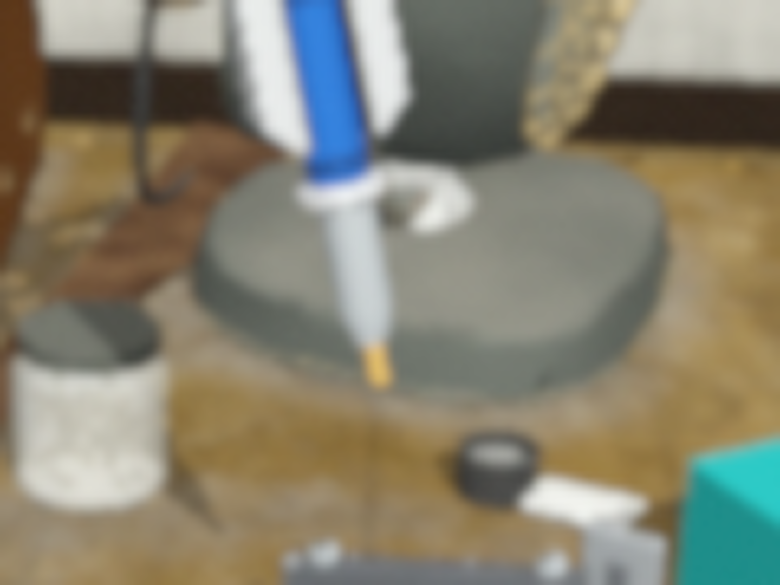

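View pics/t7c.png

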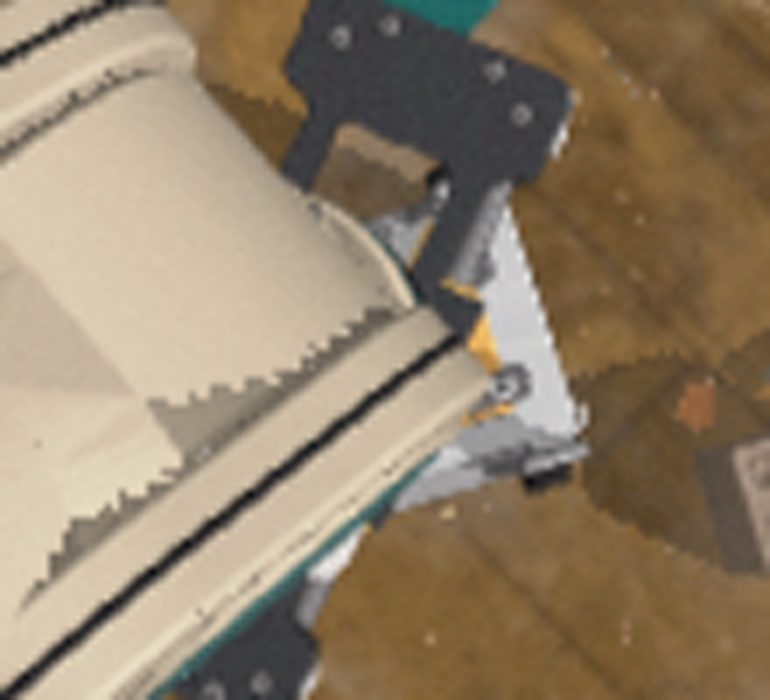

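```bash
python3 - <<'E'
from tgt import *
from go import arm
w7=load("wrist7");s7=load("scene7")
st=arm.observe();x=R.from_quat(st["tool_rot"]).as_matrix()[:,0];tcp=st["tcp_pos"]
for L in (85.4,71,61.4,85.4-24): print(L,"wrist crop",(proj(w7,tcp+L*x)-[120,20]+.5)*2.6,"scene",proj(s7,tcp+L*x))
print("obs scene tip",(379.5/6.5-.5+240,387/6.5-.5+130))
sp=np.array([515.5,-402.75,49.8])
u,v,n=frame(.26,-1.2525,0);c=np.array([513.6,-397.2,73.1]);p0=c-24*n
V=lambda a:(w7,(a[0]+.5)/2.6-.5+120,(a[1]+.5)/2.6-.5+20)
for k,a in {"lf":(303,275),"ln":(212,359),"hf":(450,436)}.items():
    b=pts[k]
    print(k,"tws+7",[q.round(1) if not isinstance(q,list) else [list(z) for z in q] for q in tri([T(b[0]),W(b[1]),S(b[2]),V(a)])], "7s",tri([S(b[2]),V(a)])[0].round(1),"67",tri([W(b[1]),V(a)])[0].round(1))
print("spot from 7",onplane(*V((333,385)),p0,n), tri([T((384,360)),W((344,287)),V((333,385))]))
E
```

```text
85.4 wrist crop [347.2291535  461.82671824] scene [298.55217815 189.61735292]
71 wrist crop [347.26601559 476.00537021] scene [297.10441374 182.38038881]
61.4 wrist crop [347.2929599  486.36924113] scene [296.13029975 177.51106895]
61.400000000000006 wrist crop [347.2929599  486.36924113] scene [296.13029975 177.51106895]
obs scene tip (297.88461538461536, 189.03846153846155)
lf tws+7 [array([ 522.4, -354.2,   64. ]), [[np.float64(0.1), np.float64(0.3)], [np.float64(0.5), np.float64(0.0)], [np.float64(-0.2), np.float64(-0.1)], [np.float64(0.2), np.float64(-0.5)]]] 7s [ 522.2 -354.7   64. ] 67 [ 522.  -354.    65.7]
ln tws+7 [array([ 480.4, -368. ,   62.6]), [[np.float64(0.2), np.float64(0.2)], [np.float64(0.6), np.float64(0.4)], [np.float64(-0.4), np.float64(-0.2)], [np.float64(0.2), np.float64(-0.8)]]] 7s [ 480.1 -368.9   62.7] 67 [ 480.4 -367.4   66.2]
hf tws+7 [array([ 546.3, -426.8,   83.2]), [[np.float64(-0.0), np.float64(0.3)], [np.float64(0.7), np.float64(0.3)], [np.float64(-0.2), np.float64(-0.1)], [np.float64(0.1), np.float64(-0.4)]]] 7s [ 546.2 -427.3   83.2] 67 [ 545.7 -425.8   85.6]
spot from 7 [ 514.85149374 -403.59486765   49.98521625] (array([ 515.24393522, -402.04956103,   54.42210575]), [array([-0.1,  0.4]), array([ 0.5, -0.5]), array([0.5, 0.2])])
```

```bash
cat > e2.py <<'E'
import sys
from tgt import *
from go import err
sp=np.array([515.3,-403.1,49.8]);u,v,n=frame(.26,-1.2525,0)
M=toolR(u,v,n,np.array([.907,-.42,0]))
def e(h):
    from go import arm
    err(sp+n*(85.4+h),M)
    s=arm.observe();x=R.from_quat(s["tool_rot"]).as_matrix()[:,0];tip=s["tcp_pos"]+85.4*x-sp
    print("tip u,v,n",(tip@u).round(1),(tip@v).round(1),(tip@n).round(1))
if __name__=="__main__": e(float(sys.argv[1]))
E
python3 e2.py 40
```

```text
t 8.6 tcp [ 503.3 -367.6  220.5] F [ 0.17  0.33 -1.66] w 17.5
tool axes (cols)
 [[ 0.0808  0.4154  0.906 ]
 [-0.2454  0.8893 -0.3859]
 [-0.966  -0.1912  0.1739]]
shift tool [49.1  6.  -5. ]
turn [-0.0032  0.0009  0.001 ]
tip u,v,n 7.8 -0.3 89.2
```

Emit:
move_arm([
  [5,3,-2.5,0,0.001,0.001],
  [12,3,-2.5,0,0,0],
  [15,0,0,0,0,0],
  [12,0,0,0,0,0],
  [5,0,0,0,0,0],
  [0,0,0,0,0,0],
  [0,0,0,0,0,0],
  [0,0,0,0,0,0],
])

```text
time: 9.4
tcp_pos: [505.5, -371.6, 171.4]
tool_rot: [0.066, 0.639, -0.225, 0.732]
wrist_force: [-0.3, 0.4, -1.1]
grip_width: 17.6
```

```bash
python3 e2.py 30; python3 - <<'E'
from tgt import *
d=snap("wrist","8");s=snap("scene","8")
crop(d,180,60,340,200,5,"pics/w8c.png");crop(s,240,130,360,220,6.5,"pics/s8c.png")
import e2; e2.e(30)
E
```

```text
t 9.4 tcp [ 505.5 -371.6  171.4] F [-0.26  0.43 -1.06] w 17.6
tool axes (cols)
 [[ 0.0811  0.4144  0.9065]
 [-0.2444  0.89   -0.385 ]
 [-0.9663 -0.1903  0.1735]]
shift tool [10.6 -0.8  0. ]
turn [-0.0022  0.0007 -0.0001]
tip u,v,n -0.6 0.6 40.6
t 9.5 tcp [ 505.5 -371.4  171.4] F [ 0.8  -0.41 -1.28] w 17.5
tool axes (cols)
 [[ 0.0812  0.4143  0.9065]
 [-0.2443  0.8901 -0.3849]
 [-0.9663 -0.1902  0.1735]]
shift tool [10.6 -1.   0.1]
turn [-0.002   0.0008 -0.0002]
tip u,v,n -0.7 0.7 40.6
```

View pics/w8c.png

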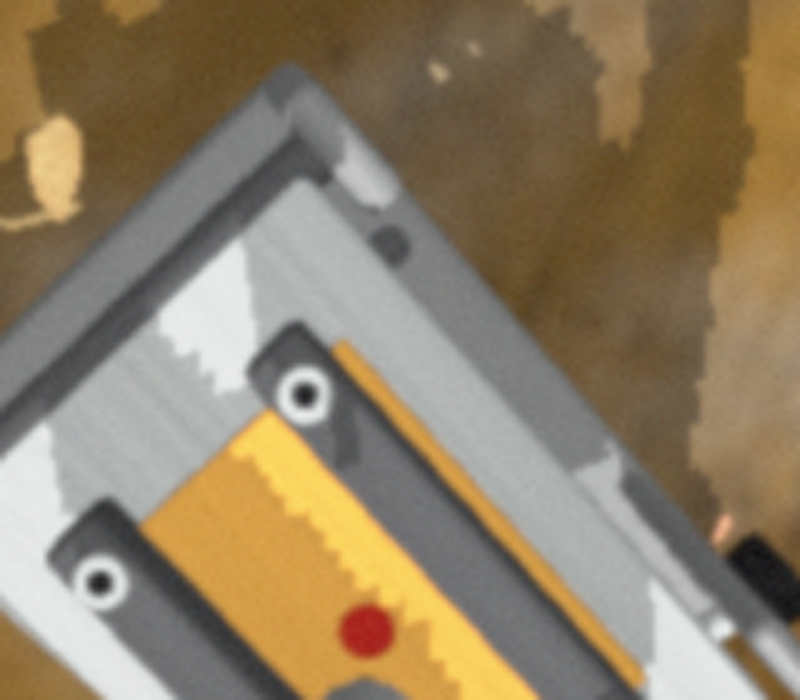

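View pics/s8c.png

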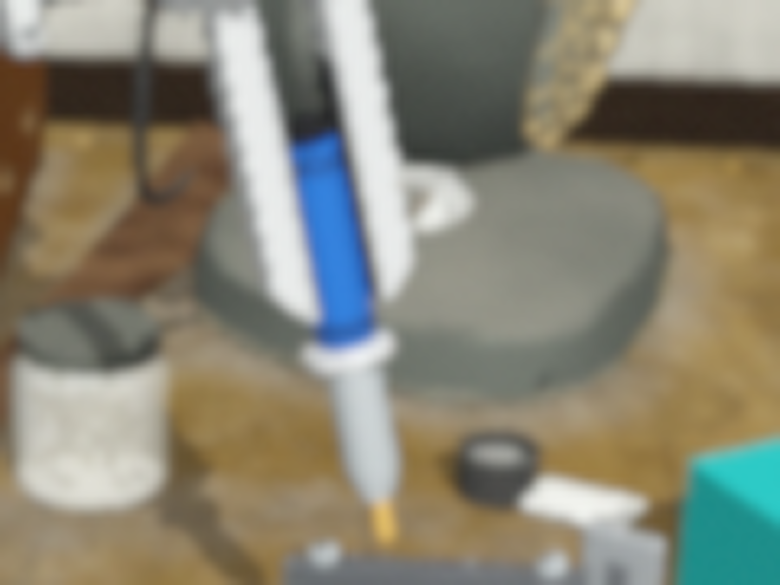

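```bash
python3 - <<'E'
from tgt import *
import e2
from go import arm
w=load("wrist8");s8=load("scene8")
st=arm.observe();x=R.from_quat(st["tool_rot"]).as_matrix()[:,0];tcp=st["tcp_pos"]
c=lambda p:(p-[240,130]+.5)*6.5
print("scene crop tip,collar,cap",*[c(proj(s8,tcp+L*x)).round(1) for L in (85.4,25.4,-36.6)])
p0=e2.sp;n=e2.n
q=onplane(w,366.5/5-.5+180,630.5/5-.5+60,p0,n);print("spot wrist8",q,(q-p0)@e2.u,(q-p0)@e2.v)
c2=lambda p:(p-[180,60]+.5)*5
print("gauge axis in wrist crop",*[c2(proj(w,tcp+L*x)).round(1) for L in (85.4,61.4,25.4)])
print("hit",c2(proj(w,p0)))
E
```

```text
scene crop tip,collar,cap [390.8 543.3] [352.2 352.5] [310.4 146. ]
spot wrist8 [ 514.57605049 -403.42815129   49.82264083] 0.08806901697881318 -0.7902800905016971
gauge axis in wrist crop [370.  684.9] [370.2 732. ] [370.7 822.7]
hit [369.4965534  627.19841673]
```

Emit:
move_arm([
  [4,-1,0,0,0,0],
  [8,0,0,0,0,0],
  [8,0,0,0,0,0],
  [6,0,0,0,0,0],
  [4,0,0,0,0,0],
  [2,0,0,0,0,0],
  [0,0,0,0,0,0],
  [0,0,0,0,0,0],
])

```text
time: 10.3
tcp_pos: [507.4, -380.1, 140.2]
tool_rot: [0.067, 0.64, -0.225, 0.732]
wrist_force: [0.2, -0.1, -0.9]
grip_width: 17.7
```

```bash
cat > fm.py <<'E'
import e2
from go import *
def f(k=20):
    F=[];P=[];Tq=[]
    for i in range(k):
        arm.read_camera("wrist");s=arm.observe();F.append(s["wrist_force"]);P.append(s["tcp_pos"]);Tq.append(s["wrist_torque"])
    F=np.array(F);print("F.n",(F@e2.n).mean().round(2),"sem",((F@e2.n).std()/k**.5).round(2),"F.u",(F@e2.u).mean().round(2),"F.v",(F@e2.v).mean().round(2),"torque",np.mean(Tq,0).round(3),"tcp",np.mean(P,0).round(2))
if __name__=="__main__":
    f();e2.e(0)
E
python3 fm.py
python3 - <<'E'
from h import *
s=snap("scene","9");crop(s,240,150,360,240,6.5,"pics/s9c.png")
d=snap("wrist","9");crop(d,180,80,340,220,5,"pics/w9c.png")
E
```

```text
F.n -1.09 sem 0.09 F.u -0.24 F.v 0.12 torque [0.24  0.181 0.001] tcp [ 507.39 -380.03  140.2 ]
t 11.3 tcp [ 507.3 -380.   140.1] F [-0.09  0.43 -0.78] w 17.4
tool axes (cols)
 [[ 0.0803  0.4143  0.9066]
 [-0.2439  0.8901 -0.3851]
 [-0.9665 -0.1902  0.1725]]
shift tool [ 8.1 -0.   0.5]
turn [-0.002  -0.0002 -0.0002]
tip u,v,n -0.4 -0.3 8.1
```

View pics/s9c.png

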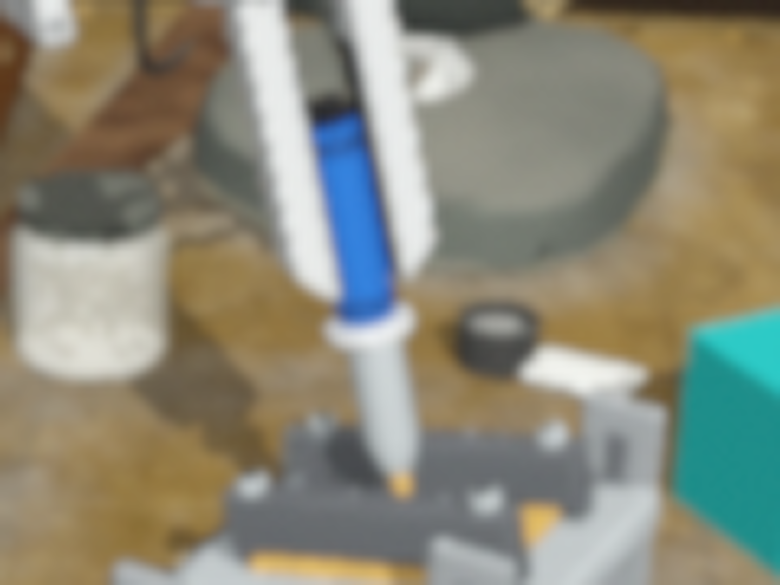

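View pics/w9c.png

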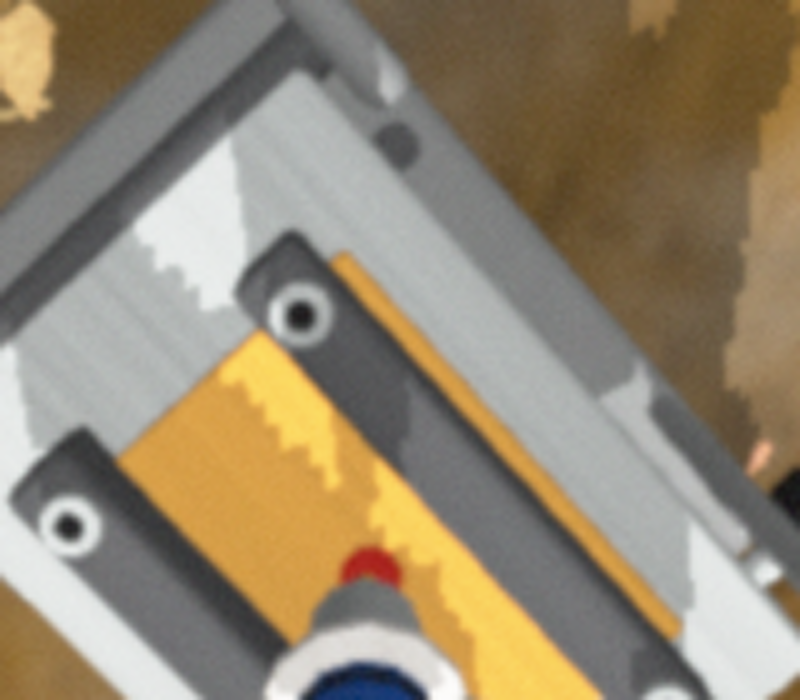

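Emit:
move_arm([
  [2,0,0.5,0,0,0],
  [2,0,0,0,0,0],
  [2,0,0,0,0,0],
  [2,0,0,0,0,0],
  [1,0,0,0,0,0],
  [1,0,0,0,0,0],
  [1,0,0,0,0,0],
  [0,0,0,0,0,0],
])

```text
time: 12.2
tcp_pos: [508.7, -382.9, 129.6]
tool_rot: [0.067, 0.64, -0.225, 0.732]
wrist_force: [-0.7, 1.7, 1.4]
grip_width: 17.4
```

```bash
python3 fm.py
```

```text
F.n 2.0 sem 0.11 F.u -0.4 F.v 0.09 torque [0.293 0.193 0.002] tcp [ 508.7  -382.91  129.6 ]
t 13.2 tcp [ 508.7 -382.9  129.6] F [0.36 1.28 1.86] w 17.3
tool axes (cols)
 [[ 0.0804  0.4142  0.9066]
 [-0.2439  0.8901 -0.385 ]
 [-0.9665 -0.1902  0.1725]]
shift tool [-2.9 -0.1 -0. ]
turn [-0.0019 -0.0002 -0.0002]
tip u,v,n -0.1 0.1 -2.9
```

Emit:
move_arm([
  [-2,0,0,0,0,0],
  [-2,0,0,0,0,0],
  [-1,0,0,0,0,0],
  [0,0,0,0,0,0],
])

```text
time: 13.6
tcp_pos: [508.3, -381.6, 134.5]
tool_rot: [0.067, 0.64, -0.225, 0.732]
wrist_force: [0.8, 0.9, 1.1]
grip_width: 17.3
```

```bash
python3 fm.py
```

```text
F.n 0.3 sem 0.12 F.u -0.27 F.v 0.2 torque [0.237 0.111 0.012] tcp [ 508.27 -381.68  134.37]
t 14.6 tcp [ 508.3 -381.6  134.4] F [0.29 0.92 0.51] w 17.3
tool axes (cols)
 [[ 0.0803  0.4143  0.9066]
 [-0.2438  0.8901 -0.3851]
 [-0.9665 -0.1901  0.1725]]
shift tool [ 2.1 -0.1 -0. ]
turn [-0.002  -0.0003 -0.0003]
tip u,v,n -0.1 0.1 2.1
```

Emit:
move_arm([
  [-1,0,0,0,0,0],
  [-1,0,0,0,0,0],
  [-0.5,0,0,0,0,0],
  [0,0,0,0,0,0],
])

```text
time: 15.0
tcp_pos: [508.0, -381.1, 136.8]
tool_rot: [0.067, 0.64, -0.225, 0.732]
wrist_force: [0.5, 0.1, -1.1]
grip_width: 17.4
```

```bash
python3 fm.py
```

```text
F.n -0.82 sem 0.09 F.u -0.39 F.v 0.07 torque [0.235 0.188 0.001] tcp [ 508.04 -381.07  136.78]
t 16.0 tcp [ 508.1 -381.1  136.8] F [ 0.25  0.16 -0.28] w 17.4
tool axes (cols)
 [[ 0.0803  0.4142  0.9066]
 [-0.2439  0.8901 -0.3851]
 [-0.9665 -0.1902  0.1725]]
shift tool [ 4.6 -0.   0. ]
turn [-0.0019 -0.0003 -0.0002]
tip u,v,n -0.1 0.0 4.6
```

```bash
python3 - <<'E'
from tgt import *
import e2
p=e2.sp+3.3*e2.n
w7=load("wrist7");w8=load("wrist8");w9=load("wrist9")
for nm,o in {"top":T((384,360)),"w6":W((344,287)),"w7":(w7,333.5/2.6-.5+120,385.5/2.6-.5+20),"w8":(w8,366.5/5-.5+180,630.5/5-.5+60),"w9":(w9,371.5/5-.5+180,573/5-.5+80)}.items():
    q=onplane(*o,p,e2.n)-p;print(nm,"u",(q@e2.u).round(2),"v",(q@e2.v).round(2))
E
```

```text
top u 0.55 v 1.3
w6 u -0.1 v -0.6
w7 u -0.07 v -0.12
w8 u -0.52 v -0.24
w9 u -0.76 v 0.29
```

Emit:
move_arm([
  [2,0,0,0,0,0],
  [2,0,0,0,0,0],
  [1.5,0,0,0,0,0],
  [1,0,0,0,0,0],
  [0.6,0,0,0,0,0],
  [0,0,0,0,0,0],
  [0,0,0,0,0,0],
])

```text
time: 16.7
tcp_pos: [508.8, -382.9, 130.1]
tool_rot: [0.067, 0.64, -0.225, 0.732]
wrist_force: [0.3, 0.4, 1.6]
grip_width: 17.5
```

```bash
python3 fm.py
python3 - <<'E'
from h import *
s=snap("scene","10");crop(s,240,150,360,240,6.5,"pics/s10c.png")
d=snap("wrist","10");crop(d,180,80,340,220,5,"pics/w10c.png")
E
```

```text
F.n 1.4 sem 0.13 F.u 0.23 F.v 0.39 torque [0.135 0.017 0.035] tcp [ 508.75 -382.87  130.03]
t 17.7 tcp [ 508.7 -382.8  130. ] F [ 0.97 -0.58  2.18] w 17.7
tool axes (cols)
 [[ 0.0805  0.4142  0.9066]
 [-0.244   0.8901 -0.385 ]
 [-0.9664 -0.1902  0.1727]]
shift tool [-2.4 -0.1 -0.1]
turn [-0.0019 -0.     -0.0002]
tip u,v,n 0.0 0.1 -2.4
```

View pics/s10c.png

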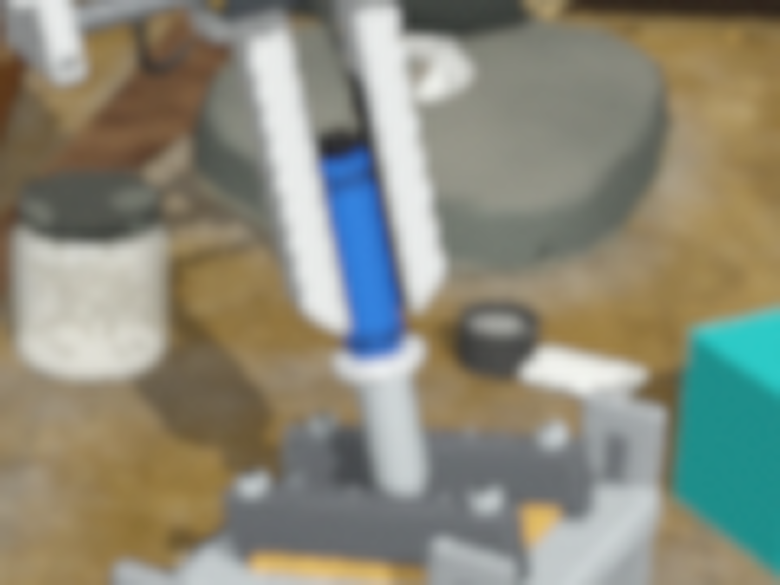

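View pics/w10c.png

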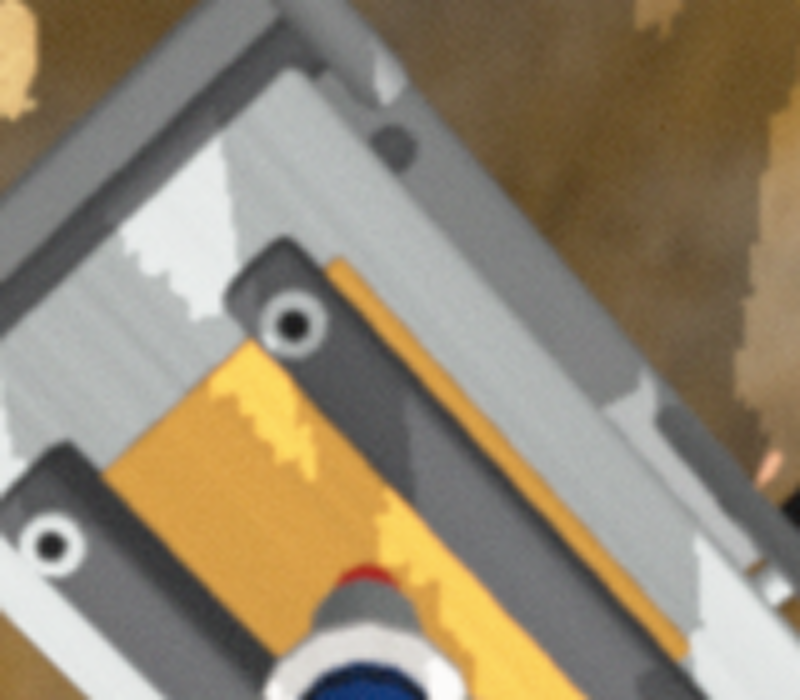

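Emit:
move_arm([
  [0.6,0,0,0,0,0],
  [0,0,0,0,0,0],
  [0,0,0,0,0,0],
])

```text
time: 18.1
tcp_pos: [508.7, -383.0, 129.4]
tool_rot: [0.067, 0.64, -0.225, 0.732]
wrist_force: [0.0, 0.2, 1.9]
grip_width: 17.4
```

```bash
python3 -c "
from fm import *
f(40);e2.e(0)"
python3 - <<'E'
from h import *
t=snap("top","11");s=load("scene10")
a=load("top5")
# bystanders: loupe/bottle/jar shift in scene view between start and now
d=cv2.absdiff(load("scene0")["color"],s["color"]).max(2)
for n,b in {"jar":(240,175,268,210),"bottle":(158,208,190,272),"loupe?":(80,238,146,276),"loupe":(306,194,345,214)}.items(): print(n,np.percentile(d[b[1]:b[3],b[0]:b[2]],[50,95]))
E
```

```text
F.n 1.76 sem 0.07 F.u 0.59 F.v 0.84 torque [ 0.044 -0.142  0.068] tcp [ 508.73 -382.98  129.4 ]
t 20.1 tcp [ 508.7 -383.   129.4] F [ 0.35 -0.28  2.29] w 17.2
tool axes (cols)
 [[ 0.0804  0.4142  0.9066]
 [-0.244   0.8901 -0.385 ]
 [-0.9664 -0.1902  0.1726]]
shift tool [-3.   0.  -0.1]
turn [-0.0019 -0.0001 -0.0001]
tip u,v,n 0.0 0.0 -3.0
jar [ 4.   40.05]
bottle [1. 2.]
loupe? [1. 2.]
loupe [1. 1.]
```

```bash
python3 - <<'E'
from tgt import *
from go import arm
s=snap("scene","12");d=snap("wrist","12")
st=arm.observe();x=R.from_quat(st["tool_rot"]).as_matrix()[:,0];tcp=st["tcp_pos"]
print(*[((proj(s,tcp+L*x)-[240,150]+.5)*6.5).round(1) for L in (61.4,25.4,-5,-28.6,-36.6)])
crop(s,240,150,360,240,6.5,"pics/s12c.png")
h=cv2.cvtColor(s["color"],cv2.COLOR_BGR2HSV);m=cv2.inRange(h,(105,140,90),(125,255,255))[150:220,270:310]
ys,xs=np.nonzero(m)
vx=cv2.fitLine(np.column_stack([xs,ys]).astype(np.float32),cv2.DIST_L2,0,.01,.01).ravel();print("blue axis angle",np.degrees(np.arctan2(vx[0],vx[1])))
a,b=proj(s,tcp+23*x),proj(s,tcp-28*x);print("pred",np.degrees(np.arctan2(*(a-b))))
crop(d,180,80,340,220,5,"pics/w12c.png")
E
```

```text
[404.2 475. ] [381.7 363.1] [362.2 266.2] [346.7 189.4] [341.4 163.1]
blue axis angle 9.480054
pred 11.378629694111774
```

View pics/w12c.png

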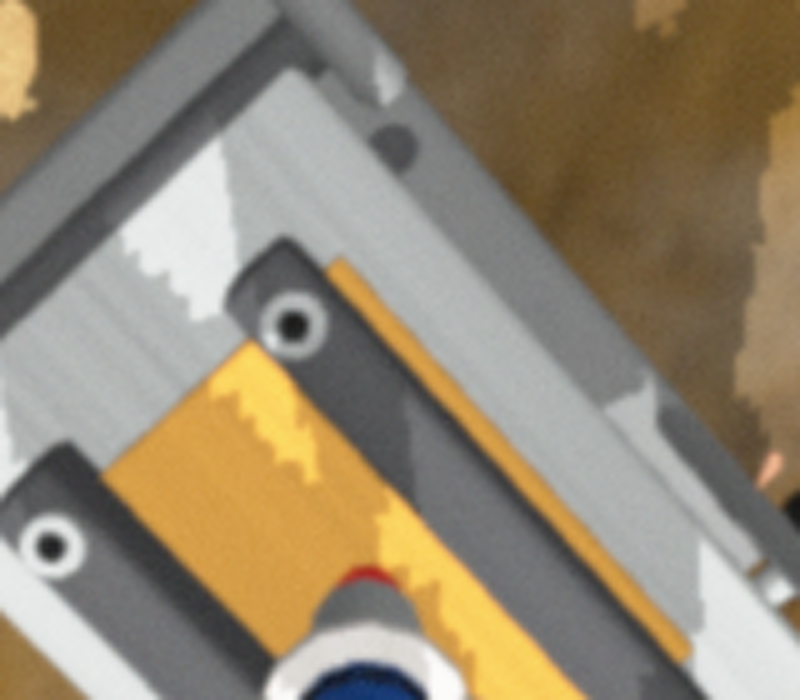

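View pics/s12c.png

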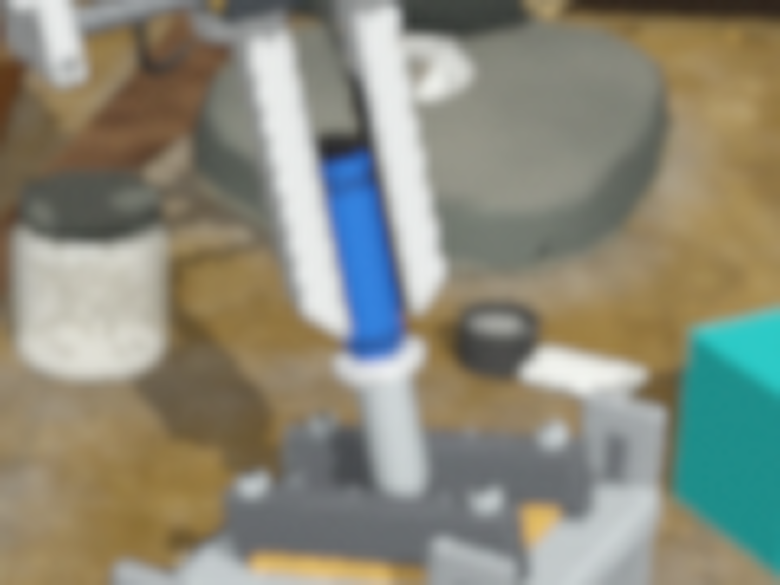

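```bash
python3 - <<'E'
from tgt import *
from go import arm
P={"scene5":(np.array([443.4,-204.1,285.7]),np.array([-.0035,.0018,-1])),"scene7":(np.array([503.3,-367.6,220.5]),np.array([.0808,-.2454,-.966])),"scene8":(np.array([505.5,-371.5,171.4]),np.array([.0812,-.2443,-.9663])),"scene12":(np.array([508.7,-383,129.4]),np.array([.0804,-.244,-.9664]))}
for k,(tcp,x) in P.items():
    im=load(k)["color"].astype(float);d=load(k)
    w=np.clip(im[:,:,0]-im[:,:,2]-40,0,None)   # B-R
    print(k)
    a=proj(d,tcp+23.4*x);b=proj(d,tcp-36.6*x);R_=[]
    for y in range(int(b[1])+2,int(a[1])-2):
        xm=a[0]+(y-a[1])*(b[0]-a[0])/(b[1]-a[1]);lo=int(xm)-8;r=w[y,lo:lo+17]
        if r.sum()>100: R_.append((y,(r*np.arange(lo,lo+17)).sum()/r.sum(),xm,(r>0.5*r.max()).sum()))
    R_=np.array(R_);f=np.polyfit(R_[:,0],R_[:,1],1);g=np.polyfit(R_[:,0],R_[:,2],1)
    print("deg obs",np.degrees(np.arctan(f[0])),"pred",np.degrees(np.arctan(g[0])),"rms",np.std(R_[:,1]-np.polyval(f,R_[:,0])).round(2),"widths",R_[::6,3], "off",(R_[:,1]-R_[:,2])[::6].round(2))
# bore-standing gauge at start
d=load("scene0");a,b=proj(d,[444.5,-205.5,68]),proj(d,[444.5,-205.5,128]);w=np.clip(d["color"].astype(float)[:,:,0]-d["color"][:,:,2]-40.,0,None)
R_=[(y,(w[y,207:224]*np.arange(207,224)).sum()/w[y,207:224].sum()) for y in range(int(b[1])+2,int(a[1])-2)];print("start",np.degrees(np.arctan(np.polyfit(*np.array(R_).T,1)[0])),np.degrees(np.arctan2(*(a-b))))
E
```

```text
scene5
deg obs 1.945829812243575 pred 2.5718799842225786 rms 0.12 widths [7. 8. 7. 7. 7.] off [0.69 0.53 0.53 0.65 0.34]
scene7
deg obs 10.198323239108896 pred 11.310590293796416 rms 0.18 widths [7. 7. 8. 8. 8.] off [0.72 0.94 0.92 0.91 0.73]
scene8
deg obs 10.153500251250962 pred 11.439044588790905 rms 0.14 widths [7. 8. 7. 7. 6.] off [0.86 0.8  0.75 0.69 0.31]
scene12
deg obs 10.364227785689001 pred 11.383109031685787 rms 0.14 widths [7. 7. 8. 7. 6.] off [0.63 0.71 0.71 0.65 0.23]
start 2.30788675883645 2.7448673579295093
```

```bash
python3 - <<'E'
from fm import *
f(10);e2.e(0)
print(arm.job_done())
E
```

```text
F.n 1.93 sem 0.15 F.u 0.67 F.v 0.84 torque [-0.002 -0.197  0.08 ] tcp [ 508.7  -382.97  129.38]
t 20.75 tcp [ 508.7 -383.   129.4] F [ 0.75 -0.73  2.11] w 17.5
tool axes (cols)
 [[ 0.0804  0.4142  0.9066]
 [-0.2439  0.8901 -0.3851]
 [-0.9665 -0.1902  0.1726]]
shift tool [-3. -0. -0.]
turn [-0.0019 -0.0002 -0.0002]
tip u,v,n -0.0 0.0 -3.0
the job is handed in; nothing more can be done
None
```

I lifted the gauge out of its stand, carried it to the tilted plate and tilted it square to the plate. I measured the plate's slope as about 0.26 rad. I then lowered the tip through the middle of the gap onto the red spot and handed the job in at about 20.8 s, still holding and pressing lightly.

**Last checks:**
- **Tip position:** by the arm's own readings the tip is within about 0.1 mm of my estimate of the spot. The camera views put the spot within about 1.3 mm of that estimate. At the end, the wrist camera still shows the rim of the red spot just ahead of the nose.
- **Squareness:** the tool axis is about 0.1° from the plate normal I measured. The gauge's edge in the scene view reads about 1° off the predicted angle. About half of that also showed up when the gauge hung vertical, so I put it down to calibration.
- **Press:** the force along the plate normal is about 2.7–2.9 N above the free-air level, which means about 6 mm of plunger travel.
- **Bystanders:** the bottle and loupe look unchanged in the scene view. The jar's image changed only where the gripper's shadow falls on it, and it has not moved. I did not check the tilted plate for movement separately.

**What disagreed:**
- **Contact height:** the tip touched down about 3 mm higher than the cameras predicted, so I set the plunger depth from force instead. Three force readings gave contact heights spread over about 1.5 mm, so the plunger depth is good to about 1 mm.
- **Side force:** about 1 N of sideways force built up at the tip during the hold. I saw no movement from it.

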